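# Sort the bench ware into its trays

### The job

Tidy up the loose bench ware: stand each loose sample vial and each loose dropper bottle upright in an empty bay, one to a bay, of the three-bay tray whose middle bay already holds one of the same kind, and lay the forceps flat inside the open tray without dividers. Keep all the glassware standing and leave the vial and the bottle that are already in the middle bays in theirs.

Things in the scene. Friction and masses are not known exactly. Their poses are not given: they have to be found in the camera images.
- vial_a: Loose clear glass screw-cap sample vial with a white cap, 25 mm diameter, 64 mm tall (glass body to 50 mm, cap above, about the same width). Grip it across the body, about 45 mm up. Origin: centre of its underside; z up along its axis.
- vial_b: Another loose clear glass screw-cap sample vial with a white cap, 25 mm diameter, 64 mm tall (glass body to 50 mm, cap above, about the same width). Grip it across the body, about 45 mm up. Origin: centre of its underside; z up along its axis.
- dropper_a: Loose amber glass dropper bottle with a black rubber bulb, 100 mm tall: round glass body 31 mm diameter up to 57 mm, above it a 22 mm neck, collar and bulb. Grip it by the upper glass, about 55 mm up. Origin: centre of its underside; z up along its axis.
- dropper_b: Another loose amber glass dropper bottle with a black rubber bulb, 100 mm tall: round glass body 31 mm diameter up to 57 mm, above it a 22 mm neck, collar and bulb. Grip it by the upper glass, about 55 mm up. Origin: centre of its underside; z up along its axis.
- loose_forceps: The loose straight steel forceps lying flat, 124 mm long (along its y), 18 mm at the widest (along its x), 9 mm high; rigid, it does not spring; it can be gripped across its middle. Origin: middle of its underside, z up.
- vial_tray: Fixed grey plastic tray, 58 x 164 mm (its x by its y), rim 19 mm high, three bays in a row along its y, centred at y = -53, 0, +53 mm; each bay 50 mm in x, 49 mm in y, 4 mm walls between. Floor 4 mm above the underside. The one with a vial in its middle bay. Origin: centre of its underside, z up. Turned by up to 0.2 rad.
- dropper_tray: Fixed grey plastic tray, 58 x 164 mm (its x by its y), rim 19 mm high, three bays in a row along its y, centred at y = -53, 0, +53 mm; each bay 50 mm in x, 49 mm in y, 4 mm walls between. Floor 4 mm above the underside. The one with a dropper bottle in its middle bay. Origin: centre of its underside, z up. Turned by up to 0.2 rad.
- tool_tray: Shallow grey open tray without dividers, fixed to the bench, 88 x 168 mm (its x by its y) and 10 mm high with 4 mm walls (inside 80 x 160 mm); its rolled rim stands up to 13 mm; inner floor 4 mm above its underside. Origin: centre of its underside, z up. Turned by up to 0.2 rad.
- vial_model: The sample vial already in the middle bay of its tray, of the loose vials' kind: clear glass screw-cap sample vial with a white cap, 25 mm diameter, 64 mm tall (glass body to 50 mm, cap above, about the same width). Grip it across the body, about 45 mm up. Origin: centre of its underside; z up along its axis.
- dropper_model: The dropper bottle already in the middle bay of its tray, of the loose ones' kind: amber glass dropper bottle with a black rubber bulb, 100 mm tall: round glass body 31 mm diameter up to 57 mm, above it a 22 mm neck, collar and bulb. Grip it by the upper glass, about 55 mm up. Origin: centre of its underside; z up along its axis.
Not all that is in view belongs to the job. What is shaped like the vial_b but green is not meant. Leave any green look-alike of the vial_tray alone.

How it is judged:
At the end, for the whole second after the job is handed in: Loose vials and droppers stand one each in the outer bays of their kind's tray (15 mm from bay centre in x and y, on the floor, tilt < 0.12 rad), the middle ones still in place; forceps flat on the open tray's floor (36 mm in x, 30 mm in y, 0.45 rad of lengthwise); all released, at rest ((((x of vial_a in the frame of vial_tray between -0.015 and 0.015 m and y of vial_a in the frame of vial_tray between 0.0383 and 0.0683 m) and (x of vial_b in the frame of vial_tray between -0.015 and 0.015 m and y of vial_b in the frame of vial_tray between -0.0683 and -0.0383 m)) or ((x of vial_a in the frame of vial_tray between -0.015 and 0.015 m and y of vial_a in the frame of vial_tray between -0.0683 and -0.0383 m) and (x of vial_b in the frame of vial_tray between -0.015 and 0.015 m and y of vial_b in the frame of vial_tray between 0.0383 and 0.0683 m))) and x of vial_model in the frame of vial_tray between -0.015 and 0.015 m and y of vial_model in the frame of vial_tray between -0.015 and 0.015 m and z of vial_a in the frame of vial_tray between -0.002 and 0.009 m and angle between each of vial_a, vial_b, vial_model, dropper_a, dropper_b, dropper_model, loose_forceps's own z axis and vertical below 0.12 rad and linear speed of each of vial_a, vial_b, vial_model, dropper_a, dropper_b, dropper_model, loose_forceps below 0.02 m/s and contact force between each of vial_a, vial_b, vial_model, dropper_a, dropper_b, dropper_model, loose_forceps and the fingers below 0.05 N and z of vial_b in the frame of vial_tray between -0.002 and 0.009 m and z of vial_model in the frame of vial_tray between -0.002 and 0.009 m and (((x of dropper_a in the frame of dropper_tray between -0.015 and 0.015 m and y of dropper_a in the frame of dropper_tray between 0.0383 and 0.0683 m) and (x of dropper_b in the frame of dropper_tray between -0.015 and 0.015 m and y of dropper_b in the frame of dropper_tray between -0.0683 and -0.0383 m)) or ((x of dropper_a in the frame of dropper_tray between -0.015 and 0.015 m and y of dropper_a in the frame of dropper_tray between -0.0683 and -0.0383 m) and (x of dropper_b in the frame of dropper_tray between -0.015 and 0.015 m and y of dropper_b in the frame of dropper_tray between 0.0383 and 0.0683 m))) and x of dropper_model in the frame of dropper_tray between -0.015 and 0.015 m and y of dropper_model in the frame of dropper_tray between -0.015 and 0.015 m and z of dropper_a in the frame of dropper_tray between -0.002 and 0.009 m and z of dropper_b in the frame of dropper_tray between -0.002 and 0.009 m and z of dropper_model in the frame of dropper_tray between -0.002 and 0.009 m and x of loose_forceps in the frame of tool_tray between -0.036 and 0.036 m and y of loose_forceps in the frame of tool_tray between -0.03 and 0.03 m and z of loose_forceps in the frame of tool_tray between -0.002 and 0.009 m and angle between the y axis of loose_forceps and the y axis of tool_tray, either way round below 0.45 rad); the robot touches nothing.
It fails at once if a vial or dropper bottle is tipped over (angle between any of vial_a, vial_b, dropper_a, dropper_b, vial_model, dropper_model's own z axis and vertical above 0.7 rad).
It also fails if it takes over 115 s, if anything falls off the work surface, if the arm or the gripper's body presses on something with over 40 N, if the wrist force passes 120 N, or if a joint passes its speed limit or range.

### The arm

A 7-joint arm with a two-finger parallel gripper is mounted at the origin on a cart in front of the work surface, level with it; the furniture and walls round the work are solid. World frame = base frame: x ahead of the robot, y to its left, z up, the work surface at z = 0. Lengths are in m, angles in rad, forces in N, time in s.
With the tool pointing down it reaches from about 0.4 to 0.85 m from the base axis. Payload 6.9 kg.
Tool frame: the origin (TCP) lies on the front face of the gripper's body, between the roots of the fingers; the fingertips stand 73 mm ahead of it and the grasp point (between the pads) lies 54 mm ahead of it (arm.finger_overhang is the distance from the TCP to the fingertips, in m); z points along the fingers, y is the line along which they close (so a half turn about z gives the same grasp; the last joint's range is limited). The gripper opens to 85 mm and grips with 20 to 120 N. Pads are 22 mm wide; open, the fingers measure 114 mm over their backs; the gripper's body (76 mm by 85 mm) begins 54 mm behind the grasp point. The pads swing forward as they close: fully open they stand 13 mm farther back than shut.
Start: joints at [-1.212, 0.507, -0.238, 1.5, 0.126, 1.149, -0.155], TCP at [0.156, 0.605, 0.304] pointing down, gripper open.
Joint ranges: [-3.08, 3.08], [-0.24, 2.05], [-1.43, 1.35], [0, 2.5], [-1.52, 4.66], [0.17, 1.96], [-2.89, 2.89]. Speed limits (rad/s): [2.39, 2.39, 3.14, 3.14, 3.14, 3.14, 3.14].

### API

Orientations are given as a unit quaternion [x, y, z, w].
In Python, from workcell import arm gives the robot as it stands.
- The arm moves only by the tool step_arm, never from a script. Its argument "rows" is a list of rows, each a list of 7 numbers: the shift along the tool's x, y, z normalised to -1 to 1, where 1 is 3 cm, then the turn, a rotation vector about the tool's x, y, z normalised to -1 to 1, where 1 is 60 degrees, then the closure, from -1 (fully open) to 1 (shut). A call has 1 to 20 rows; each row shifts and turns the commanded pose from where the row before left it, along the tool's axes as they then stand; what a row does not reach is not made up. A row lasts 1/8 s, in which the tool goes at most 62.5 mm and 10.7 degrees, less where a joint would pass 70% of its speed; a pose out of reach is approached as far as the arm can. A call with a number of a shift or a turn outside -1 to 1 is refused whole. A call with a gripper value outside its range is refused whole. The fingers move at their own pace and stop on an object; the grip force is fixed at half the most. Time passes only in rows, so rows that do not move let the fingers close. It gives the time, the measured TCP pose, the force, the opening and the grip force at its end, in the units of the state.
- arm.sense(): the state, without advancing time (a new reading comes with each control period).
- arm.camera(name): name is "side" or "top"; returns (picture, depth): 400x640x3 uint8, red, green, blue; 400x640 float32, m along the optical axis (not along the pixel's ray), 0 where there is no reading.
- arm.camera_info(name): a dict with "camera_matrix" (3x3 intrinsics, pixels), "k1" (the pictures are not rectified: a ray, as slopes to the right and down, at radius r is drawn at 1 + k1 r^2 times it, then the intrinsics apply), "R" (3x3) and "t" (3): a world point X has camera coordinates R X + t. Camera axes: x right, y down, z forward; pixel columns grow to the right and rows downward; lengths in m; the calibration is good to about 2 mm. A picture is of the moment at which its call begins. camera_info takes no time and is no camera call.
- arm.job_done(): hands the job in; it is judged then, once.
The state is a dict: "time": time; "joints": joint angles; "dq": joint speeds; "effort": joint torques, N m; "position": TCP position; "tool_rot": TCP orientation; "force": force on the tool from outside, world axes, zero at the start; "torque": the same for the moment, N m; "gripper_width": opening from 0.0 (shut) to 1.0 (fully open); "grasp_force": force on a finger pad.
Only numpy, scipy, OpenCV 4.12 (cv2) and the standard library are available. Lean on these libraries where they do the work, as an engineer would, in place of code of your own. Each camera call takes 0.05 s, during which the arm holds its last target. There are 200 camera calls.

## Working session

There is one attempt and no reset: what is moved stays moved. The work goes in short steps, Python scripts to look and compute and a tool call to move; the robot and the scene stay as the last step left them, time stands still between calls to the robot, and variables do not carry over. Pictures are saved under pics/ and viewed, at most 14 in all, crops included, and the job is handed in when it is done.

Besides the shell and the picture viewer there is one more tool, called after "Request:" in YAML: its name, and indented under it one key for each argument. step_arm: Moves the arm, as the interface text tells. Scaled input: -1 to 1 covers 3 cm each way for a shift and 60 degrees each way for a turn. Its arguments: {"type":"object","properties":{"rows":{"type":"array"}},"required":["rows"]}

```bash
mkdir -p pics
cat > h.py <<'E'
import numpy as np, cv2
from workcell import arm
def grab(name):
    p,d=arm.camera(name); np.savez('%s.npz'%name,p=p,d=d); return p,d
def load(name):
    z=np.load('%s.npz'%name); return z['p'],z['d']
def ray(name,uv):
    i=arm.camera_info(name); K=np.array(i['camera_matrix'],float); R=np.array(i['R']); t=np.array(i['t'])
    k=np.array([i['k1'],0,0,0],float)
    n=cv2.undistortPoints(np.array(uv,float).reshape(-1,1,2),K,k).reshape(-1,2)
    return -R.T@t,n,R
def onplane(name,uv,z):
    c,n,R=ray(name,uv); d=np.c_[n,np.ones(len(n))]@R
    return c+d*((z-c[2])/d[:,2])[:,None]
def cloud(name,d):
    v,u=np.mgrid[0:d.shape[0],0:d.shape[1]]
    c,n,R=ray(name,np.c_[u.ravel(),v.ravel()])
    P=(np.c_[n,np.ones(len(n))]*d.ravel()[:,None])@R+c
    P[d.ravel()==0]=np.nan
    return P.reshape(*d.shape,3)
def save(f,p): cv2.imwrite('pics/'+f,p[...,::-1])
E
python3 - <<'E'
from h import *
for n in('top','side'):
    p,d=grab(n); save(n+'0.png',p); i=arm.camera_info(n); print(n,-np.array(i['R']).T@i['t'],i['R'],i['k1'],i['camera_matrix'])
s=arm.sense(); print(s['position'],s['tool_rot'],s['gripper_width'],s['time'])
E
```

```text
top [ 0.27561959 -0.04627009  1.22452146] [[ 4.09893756e-04 -9.99953133e-01  9.67284142e-03]
 [-9.84528142e-01 -2.09846720e-03 -1.75213966e-01]
 [ 1.75226053e-01 -9.45136548e-03 -9.84482860e-01]] -0.052107705146985886 [[417.90873691   0.         321.45112796]
 [  0.         417.90873691 206.1393401 ]
 [  0.           0.           1.        ]]
side [ 0.57869386 -1.06229892  0.45253136] [[ 0.994379    0.10471269  0.01567337]
 [ 0.05317443 -0.36588486 -0.92913979]
 [-0.09155808  0.92475052 -0.36939626]] 0.0036534489765375974 [[402.03761164   0.         309.68130234]
 [  0.         402.03761164 203.89470532]
 [  0.           0.           1.        ]]
[0.15633012 0.60479692 0.30311407] [ 1.26086878e-01  9.92018878e-01 -7.99124775e-04 -7.45966051e-05] 1.002860639659764 0.1
```

View pics/top0.png

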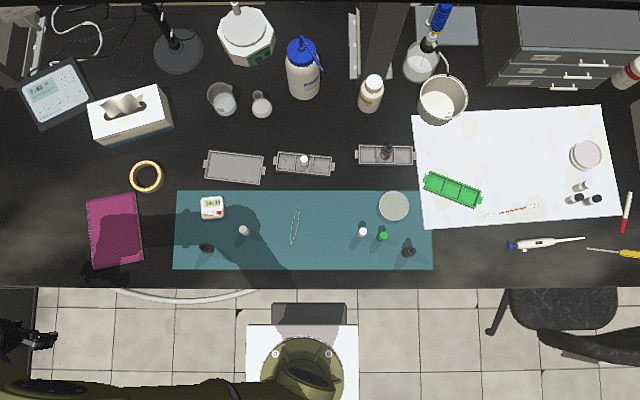

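View pics/side0.png

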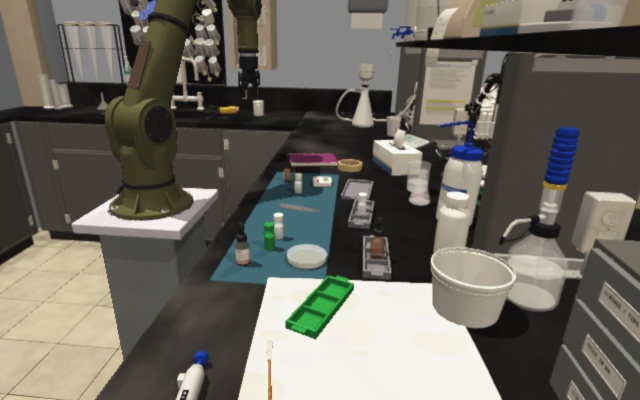

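Top view: the tray holding a vial is at (304,162), the tray holding a dropper at (386,154), and the open tray at (235,167). The loose vials are white-capped, at (243,230) and (363,231). The green one at (383,236) is the decoy, and so is the green tray at (452,190). The droppers are at (206,248) and (408,251), and the forceps at (294,226).

```bash
cat > m.py <<'E'
from h import *
p,d=load('top'); P=cloud('top',d); Z=P[...,2]
print('mat z',np.nanmedian(Z[255:265,300:340]))
def comp(z0,z1,box,name):
    u0,v0,u1,v1=box; m=np.zeros(Z.shape,np.uint8); m[v0:v1,u0:u1]=((Z>z0)&(Z<z1))[v0:v1,u0:u1]
    n,l,s,c=cv2.connectedComponentsWithStats(m)
    for i in range(1,n):
        if s[i,4]<8: continue
        q=P[l==i]; r=cv2.minAreaRect(q[:,:2].astype(np.float32)*1000)
        print(name,'px',c[i].round(0),'n',s[i,4],'mean',q.mean(0).round(4),'zmax',q[:,2].max().round(3),'rect',np.round(r[0],1),np.round(r[1],1),round(r[2],1))
box=(175,192,432,270)
comp(.05,.12,box,'tall'); comp(.004,.03,box,'low')
comp(.009,.03,(195,130,420,190),'tray'); comp(.05,.12,(270,140,420,190),'model')
comp(.002,.03,(195,130,420,190),'trayfull')
hsv=cv2.cvtColor(p,cv2.COLOR_RGB2HSV)
# forceps: non-teal within mat
x=p[200:250,270:320].astype(int)
m=np.zeros(Z.shape,np.uint8); m[200:250,270:320]=(x[...,0]>x[...,2]-25)&(x.sum(2)>180)
n,l,s,c=cv2.connectedComponentsWithStats(m)
vv,uu=np.nonzero(m); 
q=onplane('top',np.c_[uu,vv],.006)[:,:2]; print('forc',len(q),cv2.minAreaRect(q.astype(np.float32)*1000))
c1=cv2.resize(p[195:270,195:425],None,fx=3.4,fy=3.4,interpolation=cv2.INTER_CUBIC); c2=cv2.resize(p[130:200,195:425],None,fx=3.4,fy=3.4,interpolation=cv2.INTER_CUBIC)
save('crop0.png',np.vstack([c2,c1]))
E
python3 m.py
```

```text
mat z 0.0003403408502192784
tall px [243. 230.] n 56 mean [0.4153 0.1626 0.0625] zmax 0.07 rect [415.7 163.3] [21.2 19.6] 44.5
tall px [363. 231.] n 55 mean [ 0.4109 -0.1724  0.0632] zmax 0.068 rect [ 410.5 -172.3] [20.3 20.1] 1.4
tall px [383. 236.] n 58 mean [ 0.3994 -0.23    0.0628] zmax 0.068 rect [ 399.5 -230. ] [21.3 20.5] 88.8
tall px [204. 246.] n 63 mean [0.3669 0.2664 0.0759] zmax 0.1 rect [366.7 267.9] [15.1 23.8] 57.6
tall px [411. 251.] n 66 mean [ 0.3552 -0.303   0.0737] zmax 0.102 rect [ 354.3 -305.1] [21.5 18.4] 44.8
low px [393. 206.] n 750 mean [ 0.4921 -0.2703  0.0153] zmax 0.023 rect [ 493.2 -270.6] [90.1 91.1] 24.4
low px [424. 199.] n 33 mean [ 0.5157 -0.3659  0.0058] zmax 0.008 rect [ 512.6 -362.6] [20.4 43.6] 50.5
low px [212. 208.] n 507 mean [0.4853 0.2648 0.0155] zmax 0.023 rect [487.4 266.8] [69.8 70.6] 2.0
low px [426. 208.] n 8 mean [ 0.4865 -0.369   0.0052] zmax 0.007 rect [ 486.  -369.7] [ 6.6 14. ] 13.9
low px [426. 214.] n 20 mean [ 0.4695 -0.3687  0.0055] zmax 0.007 rect [ 468.2 -368.3] [20.5 21.3] 74.5
low px [426. 223.] n 14 mean [ 0.4439 -0.366  
[... 3763 characters left out ...]
74   0.0028] zmax 0.004 rect [ 574.7 -272.6] [ 7.2 20.9] 67.0
trayfull px [414. 179.] n 8 mean [ 0.5775 -0.3369  0.0035] zmax 0.005 rect [ 578.2 -337.2] [9.1 6.5] 0.5
trayfull px [408. 181.] n 12 mean [ 0.5714 -0.3202  0.0029] zmax 0.005 rect [ 571.4 -319.3] [10.9 15. ] 33.7
trayfull px [208. 183.] n 8 mean [0.5621 0.2823 0.003 ] zmax 0.005 rect [561.3 282.7] [15.   6.3] 3.0
trayfull px [332. 186.] n 9 mean [ 0.5547 -0.0906  0.0033] zmax 0.005 rect [555.2 -91.1] [ 6.8 19.3] 61.7
trayfull px [415. 185.] n 9 mean [ 0.5567 -0.3387  0.0039] zmax 0.005 rect [ 557.2 -338.5] [15.5  7.3] 9.6
forc 79 ((439.3329772949219, 20.39573860168457), (19.989591598510742, 119.79405212402344), 76.61553955078125)
```

View pics/crop0.png

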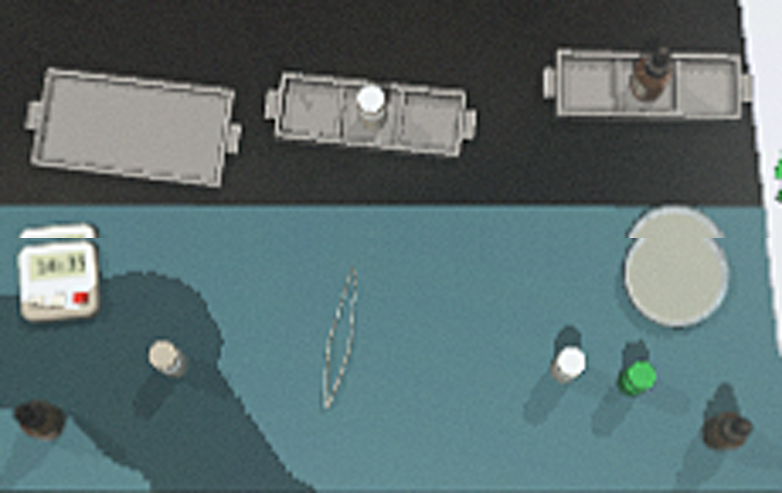

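```bash
cat > m2.py <<'E'
from h import *
p,d=load('top'); P=cloud('top',d); Z=P[...,2]
def top(u,v,z0,r=14):
    q=P[v-r:v+r,u-r:u+r].reshape(-1,3); q=q[q[:,2]>z0]; e=(q.min(0)+q.max(0))/2; return q.mean(0).round(4),e[:2].round(4),len(q)
for n,u,v,z in [('vialL',243,230,.06),('vialR',363,231,.06),('green',383,236,.06),('vmod',304,160,.062),('dropL',204,246,.085),('dropR',411,251,.085),('dmod',388,149,.09)]: print(n,*top(u,v,z))
for n,(u0,v0,u1,v1),a,b in [('vt',(265,140,342,185),.012,.026),('dt',(350,130,418,175),.012,.026),('tt',(198,140,272,192),.0085,.02)]:
    q=P[v0:v1,u0:u1].reshape(-1,3); q=q[(q[:,2]>a)&(q[:,2]<b)]
    c=q[:,:2].mean(0); w,V=np.linalg.eigh(np.cov((q[:,:2]-c).T)); ax=V[:,1]*np.sign(V[1,1])
    s=(q[:,:2]-c)@ax; t=(q[:,:2]-c)@np.array([ax[1],-ax[0]])
    ctr=c+ax*(np.percentile(s,1)+np.percentile(s,99))/2+np.array([ax[1],-ax[0]])*(np.percentile(t,1)+np.percentile(t,99))/2
    print(n,'ctr',ctr.round(4),'yaxis',ax.round(3),'L',np.ptp(s).round(3),'W',np.ptp(t).round(3),'bays',(ctr+ax*.053).round(4),(ctr-ax*.053).round(4))
# forceps by difference with teal hue/brightness
hsv=cv2.cvtColor(p,cv2.COLOR_RGB2HSV); m=np.zeros(Z.shape,np.uint8); m[200:250,270:320]=hsv[200:250,270:320,1]<90
n,l,s,c=cv2.connectedComponentsWithStats(m,connectivity=8)
vv,uu=np.nonzero(m); q=onplane('top',np.c_[uu,vv],.006)[:,:2]; w,V=np.linalg.eigh(np.cov(q.T)); print('forc',len(q),q.mean(0),V[:,1],np.ptp(q@V[:,1]),np.ptp(q@V[:,0]),((q@V[:,1]).max()+(q@V[:,1]).min())/2*V[:,1]+((q@V[:,0]).max()+(q@V[:,0]).min())/2*V[:,0])
# tool-tray corners by colour, rim z=.012
g=((hsv[...,1]<60)&(hsv[...,2]>90)).astype(np.uint8); b=np.zeros_like(g); b[140:192,198:272]=g[140:192,198:272]
b=cv2.morphologyEx(b,cv2.MORPH_OPEN,np.ones((9,9))); vv,uu=np.nonzero(b); q=onplane('top',np.c_[uu,vv],.011)[:,:2]; r=cv2.minAreaRect((q*1000).astype(np.float32)); print('tt',r)
b=cv2.boxPoints(r).round(1); print(b.tolist())
E
python3 m2.py
```

```text
vialL [0.4156 0.1631 0.0637] [0.4157 0.1634] 47
vialR [ 0.411  -0.1724  0.0638] [ 0.4105 -0.1723] 51
green [ 0.3996 -0.2305  0.0636] [ 0.3994 -0.2308] 51
vmod [ 0.6194 -0.0064  0.0673] [ 0.6202 -0.0058] 50
dropL [0.3674 0.2676 0.0946] [0.3682 0.2688] 24
dropR [ 0.3561 -0.3059  0.0952] [ 0.3569 -0.3075] 20
dmod [ 0.6501 -0.249   0.0987] [ 0.6516 -0.2499] 22
vt ctr [ 0.6203 -0.0045] yaxis [0.114 0.993] L 0.186 W 0.061 bays [0.6263 0.0481] [ 0.6142 -0.0572]
dt ctr [ 0.6481 -0.2511] yaxis [0.02 1.  ] L 0.185 W 0.061 bays [ 0.6492 -0.1981] [ 0.6471 -0.3041]
tt ctr [0.6102 0.2049] yaxis [0.136 0.991] L 0.187 W 0.105 bays [0.6174 0.2574] [0.603  0.1524]
forc 2193 [0.43627015 0.0213784 ] [-0.88277454 -0.46979688] 0.1963288086638475 0.1939913893542019 [0.43885171 0.02079647]
tt ((607.3154296875, 200.33804321289062), (174.51962280273438, 88.37776947021484), 87.00009155273438)
[[558.5999755859375, 115.5], [646.9000244140625, 110.9000015258789], [656.0, 285.20001220703125], [567.7999877929688, 289.79998779296875]]
```

Request:
step_arm:
  rows:
    - [0, 0, 0, 0, 0, 0.157, -1]
    - [0, 0, 0, 0, 0, 0.157, -1]
    - [0, 0, 0, 0, 0, 0.157, -1]
    - [0, 0, 0, 0, 0, 0.157, -1]
    - [0, 0, 0, 0, 0, 0.157, -1]
    - [0, 0, 0, 0, 0, 0.157, -1]
    - [0, 0, 0, 0, 0, 0.157, -1]
    - [0, 0, 0, 0, 0, 0.157, -1]
    - [-0.98, 0.58, 0.2, 0, 0, 0, -1]
    - [-0.98, 0.58, 0.2, 0, 0, 0, -1]
    - [-0.98, 0.58, 0.2, 0, 0, 0, -1]
    - [-0.98, 0.58, 0.2, 0, 0, 0, -1]
    - [-0.98, 0.58, 0.2, 0, 0, 0, -1]
    - [-0.98, 0.58, 0.2, 0, 0, 0, -1]
    - [-0.98, 0.58, 0.2, 0, 0, 0, -1]
    - [-0.98, 0.58, 0.2, 0, 0, 0, -1]
    - [-0.98, 0.58, 0.2, 0, 0, 0, -1]
    - [-0.98, 0.58, 0.2, 0, 0, 0, -1]
    - [-0.98, 0.58, 0.2, 0, 0, 0, -1]
    - [-0.98, 0.58, 0.2, 0, 0, 0, -1]

```text
time: 2.6
position: [0.3664, 0.2519, 0.2316]
tool_rot: [0.706, 0.708, -0.0, -0.0]
force: [0.7, 0.4, 0.3]
gripper_width: 1.001
grasp_force: 0.0
```

Request:
step_arm:
  rows:
    - [-0.99, 0.545, 0.35, 0, 0, 0, -1]
    - [-0.99, 0.545, 0.35, 0, 0, 0, -1]
    - [-0.99, 0.545, 0.35, 0, 0, 0, -1]
    - [0, 0, 0.85, 0, 0, 0, -1]
    - [0, 0, 0.85, 0, 0, 0, -1]
    - [0, 0, 0.85, 0, 0, 0, -1]
    - [0, 0, 0.84, 0, 0, 0, -1]
    - [0, 0, 0, 0, 0, 0, 1]
    - [0, 0, 0, 0, 0, 0, 1]
    - [0, 0, 0, 0, 0, 0, 1]
    - [0, 0, 0, 0, 0, 0, 1]
    - [0, 0, 0, 0, 0, 0, 1]
    - [0, 0, 0, 0, 0, 0, 1]

```text
time: 4.22
position: [0.4158, 0.1641, 0.0997]
tool_rot: [0.706, 0.708, 0.001, 0.0]
force: [-0.7, -0.3, 6.3]
gripper_width: 0.269
grasp_force: 58.4
```

Request:
step_arm:
  rows:
    - [0, 0, -0.84, 0, 0, 0, 1]
    - [0, 0, -0.84, 0, 0, 0, 1]
    - [0, 0, -0.84, 0, 0, 0, 1]
    - [-0.483, 0.877, 0, 0, 0, 0, 1]
    - [-0.483, 0.877, 0, 0, 0, 0, 1]
    - [-0.483, 0.877, 0, 0, 0, 0, 1]
    - [-0.483, 0.877, 0, 0, 0, 0, 1]
    - [-0.483, 0.877, 0, 0, 0, 0, 1]
    - [-0.483, 0.877, 0, 0, 0, 0, 1]
    - [-0.483, 0.877, 0, 0, 0, 0, 1]
    - [-0.483, 0.877, 0, 0, 0, 0, 1]
    - [0, 0, 0, 0, 0, 0, 1]
    - [0, 0, 0.75, 0, 0, 0, 1]
    - [0, 0, 0.75, 0, 0, 0, 1]
    - [0, 0, 0.75, 0, 0, 0, 1]
    - [0, 0, 0.07, 0, 0, 0, 1]
    - [0, 0, 0.06, 0, 0, 0, 1]
    - [0, 0, 0, 0, 0, 0, 1]

```text
time: 6.48
position: [0.626, 0.0489, 0.1038]
tool_rot: [0.706, 0.708, 0.0, 0.0]
force: [-1.6, 0.3, 1.0]
gripper_width: 0.265
grasp_force: 59.0
```

Request:
step_arm:
  rows:
    - [0, 0, 0.03, 0, 0, 0, 1]
    - [0, 0, 0, 0, 0, 0, -1]
    - [0, 0, 0, 0, 0, 0, -1]
    - [0, 0, 0, 0, 0, 0, -1]
    - [0, 0, 0, 0, 0, 0, -1]
    - [0, 0, -0.8, 0, 0, 0, -1]
    - [0, 0, -0.8, 0, 0, 0, -1]
    - [0, 0, -0.9, 0, 0, 0, -1]
    - [-0.92, -0.896, 0, 0, 0, 0, -1]
    - [-0.92, -0.896, 0, 0, 0, 0, -1]
    - [-0.92, -0.896, 0, 0, 0, 0, -1]
    - [-0.92, -0.896, 0, 0, 0, 0, -1]
    - [-0.92, -0.896, 0, 0, 0, 0, -1]
    - [-0.92, -0.896, 0, 0, 0, 0, -1]
    - [-0.92, -0.896, 0, 0, 0, 0, -1]
    - [-0.92, -0.896, 0, 0, 0, 0, -1]
    - [0, 0, 0, 0, 0, 0, -1]

```text
time: 8.6
position: [0.4096, -0.175, 0.1772]
tool_rot: [0.708, 0.706, -0.001, -0.0]
force: [-0.1, 0.4, -0.4]
gripper_width: 0.999
grasp_force: 0.0
```

Run:
```python
from h import *
s=arm.sense(); print(s['position'],np.round(s['joints'],2))
p,d=grab('top'); P=cloud('top',d); save('crop1.png',cv2.resize(p[125:270,195:425],None,fx=3.4,fy=3.4,interpolation=cv2.INTER_CUBIC))
q=P[140:185,265:342].reshape(-1,3); q=q[(q[:,2]>.05)&(q[:,2]<.08)]; q=q[q[:,1]>.02]; print(q.mean(0),q.max(0),q.min(0),len(q))
```

```text
[ 0.40961972 -0.17495692  0.17719087] [ 0.24  0.41  0.16  2.13 -0.1   0.61  0.46]
[0.62416074 0.04866476 0.06605672] [0.63715718 0.05919289 0.07392623] [0.6141456  0.03853569 0.05008327] 60
```

View pics/crop1.png

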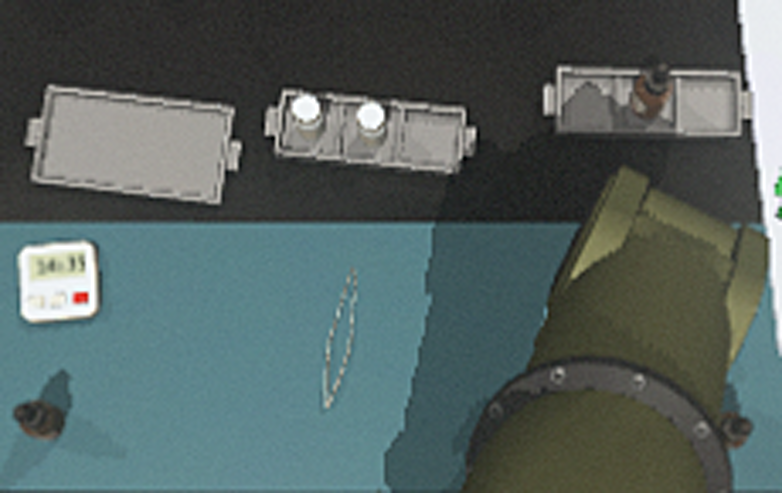

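The first vial stands upright in the left bay, at crop (306,108), beside the model at (371,118). Next is the right vial.

Request:
step_arm:
  rows:
    - [0.09, 0.04, 0.86, 0, 0, 0, -1]
    - [0, 0, 0.86, 0, 0, 0, -1]
    - [0, 0, 0.86, 0, 0, 0, -1]
    - [0, 0, 0, 0, 0, 0, -1]
    - [0, 0, 0, 0, 0, 0, 1]
    - [0, 0, 0, 0, 0, 0, 1]
    - [0, 0, 0, 0, 0, 0, 1]
    - [0, 0, 0, 0, 0, 0, 1]
    - [0, 0, 0, 0, 0, 0, 1]
    - [0, 0, 0, 0, 0, 0, 1]

```text
time: 9.9
position: [0.4132, -0.1702, 0.1002]
tool_rot: [0.706, 0.708, 0.0, 0.001]
force: [-0.0, 0.5, 6.8]
gripper_width: 0.266
grasp_force: 58.4
```

Request:
step_arm:
  rows:
    - [0, 0, -0.84, 0, 0, 0, 1]
    - [0, 0, -0.84, 0, 0, 0, 1]
    - [0, 0, -0.84, 0, 0, 0, 1]
    - [0.538, 0.957, 0, 0, 0, 0, 1]
    - [0.538, 0.957, 0, 0, 0, 0, 1]
    - [0.538, 0.957, 0, 0, 0, 0, 1]
    - [0.538, 0.957, 0, 0, 0, 0, 1]
    - [0.538, 0.957, 0, 0, 0, 0, 1]
    - [0.538, 0.957, 0, 0, 0, 0, 1]
    - [0.538, 0.957, 0, 0, 0, 0, 1]
    - [0, 0, 0, 0, 0, 0, 1]
    - [0, 0, 0.75, 0, 0, 0, 1]
    - [0, 0, 0.75, 0, 0, 0, 1]
    - [0, 0, 0.75, 0, 0, 0, 1]
    - [0, 0, 0.07, 0, 0, 0, 1]
    - [0, 0, 0.08, 0, 0, 0, 1]
    - [0, 0, 0.03, 0, 0, 0, 1]

```text
time: 12.02
position: [0.6128, -0.0573, 0.1042]
tool_rot: [0.706, 0.708, -0.0, -0.0]
force: [-6.5, 0.1, 17.9]
gripper_width: 0.268
grasp_force: 60.9
```

Request:
step_arm:
  rows:
    - [0, 0, 0, 0, 0, 0, -1]
    - [0, 0, 0, 0, 0, 0, -1]
    - [0, 0, 0, 0, 0, 0, -1]
    - [0, 0, 0, 0, 0, 0, -1]
    - [0, 0, -0.95, 0, 0, 0, -1]
    - [0, 0, -0.95, 0, 0, 0, -1]
    - [0, 0, -0.95, 0, 0, 0, -1]
    - [0, 0, -0.95, 0, 0, 0, -1]
    - [-0.923, -0.952, 0, 0, 0, 0, -1]
    - [-0.923, -0.952, 0, 0, 0, 0, -1]
    - [-0.923, -0.952, 0, 0, 0, 0, -1]
    - [-0.923, -0.952, 0, 0, 0, 0, -1]
    - [-0.923, -0.952, 0, 0, 0, 0, -1]
    - [-0.923, -0.952, 0, 0, 0, 0, -1]
    - [-0.923, -0.952, 0, 0, 0, 0, -1]
    - [-0.923, -0.952, 0, 0, 0, 0, -1]
    - [-0.923, -0.952, 0, 0, 0, 0, -1]
    - [0, 0, 0, 0, 0, 0, -1]

```text
time: 14.28
position: [0.3548, -0.3087, 0.2165]
tool_rot: [0.708, 0.706, -0.001, 0.0]
force: [0.2, -0.1, -0.0]
gripper_width: 1.001
grasp_force: 0.0
```

Request:
step_arm:
  rows:
    - [0.05, 0.04, 0.6, 0, 0, 0, -1]
    - [0, 0, 0.8, 0, 0, 0, -1]
    - [0, 0, 0.8, 0, 0, 0, -1]
    - [0, 0, 0.8, 0, 0, 0, -1]
    - [0, 0, 0.57, 0, 0, 0, -1]
    - [0, 0, 0, 0, 0, 0, -1]
    - [0, 0, 0, 0, 0, 0, 1]
    - [0, 0, 0, 0, 0, 0, 1]
    - [0, 0, 0, 0, 0, 0, 1]
    - [0, 0, 0, 0, 0, 0, 1]
    - [0, 0, 0, 0, 0, 0, 1]

```text
time: 15.65
position: [0.3586, -0.3053, 0.11]
tool_rot: [0.706, 0.708, 0.0, 0.001]
force: [-0.6, 0.9, 7.5]
gripper_width: 0.327
grasp_force: 58.6
```

Request:
step_arm:
  rows:
    - [0, 0, -1, 0, 0, 0, 1]
    - [0, 0, -1, 0, 0, 0, 1]
    - [0, 0.962, 0, 0, 0, 0, 1]
    - [0, 0.962, 0, 0, 0, 0, 1]
    - [0, 0.962, 0, 0, 0, 0, 1]
    - [0, 0.962, 0, 0, 0, 0, 1]
    - [0, 0.962, 0, 0, 0, 0, 1]
    - [0, 0.962, 0, 0, 0, 0, 1]
    - [0, 0.962, 0, 0, 0, 0, 1]
    - [0, 0.962, 0, 0, 0, 0, 1]
    - [0, 0.962, 0, 0, 0, 0, 1]
    - [0, 0.962, 0, 0, 0, 0, 1]
    - [0, 0, 0, 0, 0, 0, 1]
    - [0, 0, 0.85, 0, 0, 0, 1]
    - [0, 0, 0.85, 0, 0, 0, 1]
    - [0, 0, 0.07, 0, 0, 0, 1]
    - [0, 0, 0.07, 0, 0, 0, 1]
    - [0, 0, 0.04, 0, 0, 0, 1]

```text
time: 17.9
position: [0.6469, -0.3047, 0.1141]
tool_rot: [0.706, 0.708, -0.0, 0.0]
force: [-2.9, 0.4, 9.1]
gripper_width: 0.323
grasp_force: 60.6
```

Request:
step_arm:
  rows:
    - [0, 0, 0, 0, 0, 0, -1]
    - [0, 0, 0, 0, 0, 0, -1]
    - [0, 0, 0, 0, 0, 0, -1]
    - [0, 0, 0, 0, 0, 0, -1]
    - [0, 0, -0.9, 0, 0, 0, -1]
    - [0, 0, -0.9, 0, 0, 0, -1]
    - [0, 0, -0.9, 0, 0, 0, -1]
    - [0, 0, -0.9, 0, 0, 0, -1]
    - [0.955, -0.465, 0, 0, 0, 0, -1]
    - [0.955, -0.465, 0, 0, 0, 0, -1]
    - [0.955, -0.465, 0, 0, 0, 0, -1]
    - [0.955, -0.465, 0, 0, 0, 0, -1]
    - [0.955, -0.465, 0, 0, 0, 0, -1]
    - [0.955, -0.465, 0, 0, 0, 0, -1]
    - [0.955, -0.465, 0, 0, 0, 0, -1]
    - [0.955, -0.465, 0, 0, 0, 0, -1]
    - [0.955, -0.465, 0, 0, 0, 0, -1]
    - [0.955, -0.465, 0, 0, 0, 0, -1]
    - [0.955, -0.465, 0, 0, 0, 0, -1]
    - [0.955, -0.465, 0, 0, 0, 0, -1]

```text
time: 20.4
position: [0.4783, 0.04, 0.221]
tool_rot: [0.706, 0.708, 0.0, 0.0]
force: [-0.9, 0.2, 0.8]
gripper_width: 1.0
grasp_force: 0.0
```

Request:
step_arm:
  rows:
    - [0.955, -0.465, 0, 0, 0, 0, -1]
    - [0.955, -0.465, 0, 0, 0, 0, -1]
    - [0.955, -0.465, 0, 0, 0, 0, -1]
    - [0.955, -0.465, 0, 0, 0, 0, -1]
    - [0.955, -0.465, 0, 0, 0, 0, -1]
    - [0.955, -0.465, 0, 0, 0, 0, -1]
    - [0.955, -0.465, 0, 0, 0, 0, -1]
    - [0.955, -0.465, 0, 0, 0, 0, -1]
    - [0, 0, 0, 0, 0, 0, -1]

```text
time: 21.52
position: [0.3654, 0.2703, 0.2209]
tool_rot: [0.705, 0.71, 0.0, -0.0]
force: [-0.2, -0.9, -0.0]
gripper_width: 0.997
grasp_force: 0.0
```

Run:
```python
from h import *
s=arm.sense(); print(s['position'],np.round(s['joints'],2))
p,d=grab('top'); P=cloud('top',d); save('crop2.png',cv2.resize(p[125:270,195:425],None,fx=3.4,fy=3.4,interpolation=cv2.INTER_CUBIC))
```

```text
[0.36537047 0.27027088 0.22086236] [-0.82  0.35  0.17  2.05 -0.09  0.74 -0.58]
```

View pics/crop2.png

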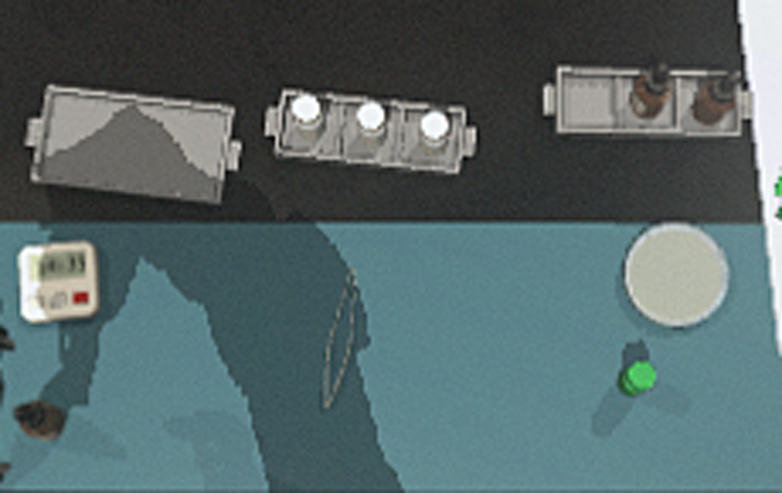

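Three vials are standing at (306,110), (371,118) and (434,128), and the right dropper is in its bay at (712,100). Next is the left dropper.

Request:
step_arm:
  rows:
    - [-0.06, 0.08, 0.6, 0, 0, 0, -1]
    - [0, 0, 0.8, 0, 0, 0, -1]
    - [0, 0, 0.8, 0, 0, 0, -1]
    - [0, 0, 0.8, 0, 0, 0, -1]
    - [0, 0, 0.7, 0, 0, 0, -1]
    - [0, 0, 0, 0, 0, 0, -1]
    - [0, 0, 0, 0, 0, 0, 1]
    - [0, 0, 0, 0, 0, 0, 1]
    - [0, 0, 0, 0, 0, 0, 1]
    - [0, 0, 0, 0, 0, 0, 1]
    - [0, 0, 0, 0, 0, 0, 1]

```text
time: 22.95
position: [0.369, 0.2666, 0.1106]
tool_rot: [0.706, 0.708, 0.001, -0.0]
force: [-1.7, 0.6, 8.9]
gripper_width: 0.316
grasp_force: 58.4
```

Request:
step_arm:
  rows:
    - [0, 0, -0.85, 0, 0, 0, 1]
    - [0, 0, -0.85, 0, 0, 0, 1]
    - [0, 0, -0.85, 0, 0, 0, 1]
    - [0, 0, -0.85, 0, 0, 0, 1]
    - [-0.968, 0.584, 0, 0, 0, 0, 1]
    - [-0.968, 0.584, 0, 0, 0, 0, 1]
    - [-0.968, 0.584, 0, 0, 0, 0, 1]
    - [-0.968, 0.584, 0, 0, 0, 0, 1]
    - [-0.968, 0.584, 0, 0, 0, 0, 1]
    - [-0.968, 0.584, 0, 0, 0, 0, 1]
    - [-0.968, 0.584, 0, 0, 0, 0, 1]
    - [-0.968, 0.584, 0, 0, 0, 0, 1]
    - [-0.968, 0.584, 0, 0, 0, 0, 1]
    - [-0.968, 0.584, 0, 0, 0, 0, 1]
    - [-0.968, 0.584, 0, 0, 0, 0, 1]
    - [-0.968, 0.584, 0, 0, 0, 0, 1]
    - [-0.968, 0.584, 0, 0, 0, 0, 1]
    - [-0.968, 0.584, 0, 0, 0, 0, 1]
    - [-0.968, 0.584, 0, 0, 0, 0, 1]
    - [-0.968, 0.584, 0, 0, 0, 0, 1]

```text
time: 25.45
position: [0.6508, -0.1984, 0.2118]
tool_rot: [0.706, 0.708, -0.0, -0.0]
force: [1.3, -0.2, -1.0]
gripper_width: 0.322
grasp_force: 59.3
```

Request:
step_arm:
  rows:
    - [0, 0, 0, 0, 0, 0, 1]
    - [0, 0, 0.8, 0, 0, 0, 1]
    - [0, 0, 0.8, 0, 0, 0, 1]
    - [0, 0, 0.8, 0, 0, 0, 1]
    - [0, 0, 0.7, 0, 0, 0, 1]
    - [0, 0, 0, 0, 0, 0, 1]

```text
time: 26.2
position: [0.6493, -0.1961, 0.1173]
tool_rot: [0.706, 0.708, -0.001, -0.002]
force: [-0.4, -0.2, -0.7]
gripper_width: 0.323
grasp_force: 59.3
```

Request:
step_arm:
  rows:
    - [0, 0, 0.09, 0, 0, 0, 1]
    - [0, 0, 0.04, 0, 0, 0, 1]
    - [0, 0, 0, 0, 0, 0, -1]
    - [0, 0, 0, 0, 0, 0, -1]
    - [0, 0, 0, 0, 0, 0, -1]
    - [0, 0, 0, 0, 0, 0, -1]
    - [0, 0, -0.9, 0, 0, 0, -1]
    - [0, 0, -0.9, 0, 0, 0, -1]
    - [0, 0, -0.9, 0, 0, 0, -1]
    - [0, 0, -0.9, 0, 0, 0, -1]
    - [0.9, -0.875, 0, 0, 0, 0, -1]
    - [0.9, -0.875, 0, 0, 0, 0, -1]
    - [0.9, -0.875, 0, 0, 0, 0, -1]
    - [0.9, -0.875, 0, 0, 0, 0, -1]
    - [0.9, -0.875, 0, 0, 0, 0, -1]
    - [0.9, -0.875, 0, 0, 0, 0, -1]
    - [0.9, -0.875, 0, 0, 0, 0, -1]
    - [0.9, -0.875, 0, 0, 0, 0, -1]

```text
time: 28.45
position: [0.439, 0.0186, 0.2231]
tool_rot: [0.706, 0.708, 0.0, 0.0]
force: [-0.6, 0.2, 0.2]
gripper_width: 0.999
grasp_force: 0.0
```

Request:
step_arm:
  rows:
    - [0, 0, 0, 0, 0, -0.1604, -1]
    - [0, 0, 0, 0, 0, -0.1604, -1]
    - [0, 0, 0, 0, 0, -0.1604, -1]
    - [0, 0, 0, 0, 0, -0.1604, -1]
    - [0, 0, 0, 0, 0, -0.1604, -1]
    - [0, 0, 0, 0, 0, -0.1604, -1]
    - [0, 0, 0, 0, 0, -0.1604, -1]
    - [0, 0, 0, 0, 0, -0.1604, -1]
    - [0, 0, 0, 0, 0, 0, -1]

```text
time: 29.58
position: [0.4399, 0.0176, 0.223]
tool_rot: [0.113, 0.994, 0.0, 0.0]
force: [0.0, -0.6, -0.3]
gripper_width: 0.996
grasp_force: 0.0
```

Run:
```python
from h import *
from scipy.spatial.transform import Rotation as Ro
s=arm.sense(); R=Ro.from_quat(s['tool_rot']).as_matrix(); print(s['position'],R.round(3),np.round(s['joints'],2))
p,d=grab('side'); save('side1.png',cv2.resize(p[140:300,200:430],None,fx=3.4,fy=3.4,interpolation=cv2.INTER_CUBIC))
```

```text
[0.43992413 0.01760135 0.22302428] [[-0.975  0.224  0.   ]
 [ 0.224  0.975  0.   ]
 [-0.     0.    -1.   ]] [ 0.02  0.32 -0.15  2.08  0.07  0.74  1.17]
```

View pics/side1.png

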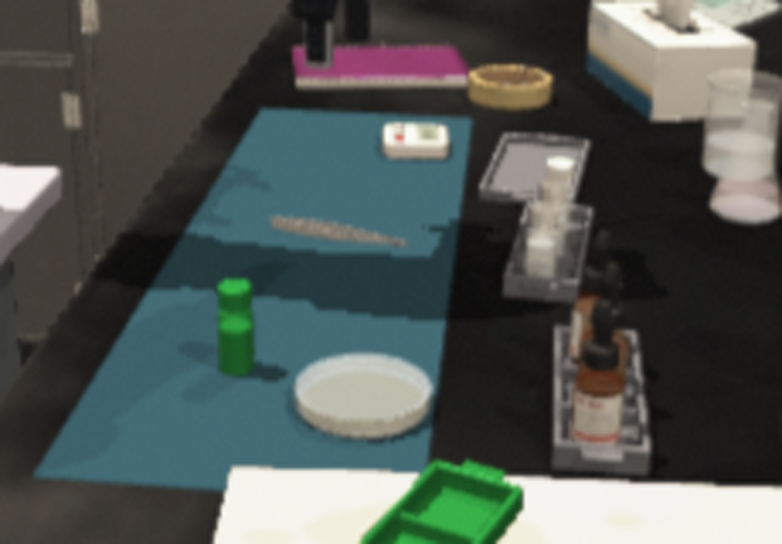

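Request:
step_arm:
  rows:
    - [0.05, 0.09, 0.9, 0, 0, 0, -1]
    - [0, 0, 0.9, 0, 0, 0, -1]
    - [0, 0, 0.9, 0, 0, 0, -1]
    - [0, 0, 0.9, 0, 0, 0, -1]
    - [0, 0, 0.9, 0, 0, 0, -1]
    - [0, 0, 0.37, 0, 0, 0, -1]
    - [0, 0, 0, 0, 0, 0, -1]
    - [0, 0, 0, 0, 0, 0, 1]
    - [0, 0, 0, 0, 0, 0, 1]
    - [0, 0, 0, 0, 0, 0, 1]
    - [0, 0, 0, 0, 0, 0, 1]
    - [0, 0, 0, 0, 0, 0, 1]
    - [0, 0, 0, 0, 0, 0, 1]

```text
time: 31.25
position: [0.4392, 0.0209, 0.0774]
tool_rot: [0.112, 0.994, 0.0, 0.0]
force: [-0.5, -0.1, 7.1]
gripper_width: 0.17
grasp_force: 58.5
```

Request:
step_arm:
  rows:
    - [0, 0, -0.85, 0, 0, 0, 1]
    - [0, 0, -0.85, 0, 0, 0, 1]
    - [0, 0, -0.85, 0, 0, 0, 1]
    - [0, 0, -0.85, 0, 0, 0, 1]
    - [0, 0, 0, 0, 0, 0.1567, 1]
    - [0, 0, 0, 0, 0, 0.1567, 1]
    - [0, 0, 0, 0, 0, 0.1567, 1]
    - [0, 0, 0, 0, 0, 0.1567, 1]
    - [0, 0, 0, 0, 0, 0.1567, 1]
    - [0, 0, 0, 0, 0, 0.1567, 1]
    - [0, 0, 0, 0, 0, 0.1567, 1]
    - [0, 0, 0, 0, 0, 0.1567, 1]
    - [0, 0, 0, 0, 0, 0.1567, 1]

```text
time: 32.88
position: [0.4388, 0.0208, 0.1788]
tool_rot: [0.753, 0.657, -0.0, -0.0]
force: [-0.7, 0.5, -0.2]
gripper_width: 0.168
grasp_force: 58.6
```

Request:
step_arm:
  rows:
    - [0.849, 0.607, 0, 0, 0, 0, 1]
    - [0.849, 0.607, 0, 0, 0, 0, 1]
    - [0.849, 0.607, 0, 0, 0, 0, 1]
    - [0.849, 0.607, 0, 0, 0, 0, 1]
    - [0.849, 0.607, 0, 0, 0, 0, 1]
    - [0.849, 0.607, 0, 0, 0, 0, 1]
    - [0.849, 0.607, 0, 0, 0, 0, 1]
    - [0.849, 0.607, 0, 0, 0, 0, 1]
    - [0, 0, 0, 0, 0, 0, 1]

```text
time: 34.0
position: [0.6105, 0.2063, 0.1781]
tool_rot: [0.751, 0.661, 0.0, -0.0]
force: [-0.6, 0.8, -1.5]
gripper_width: 0.17
grasp_force: 58.7
```

Run:
```python
from h import *
p,d=grab('side'); save('side2.png',cv2.resize(p[140:300,200:430],None,fx=3.4,fy=3.4,interpolation=cv2.INTER_CUBIC))
```

```text
(no output)
```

View pics/side2.png

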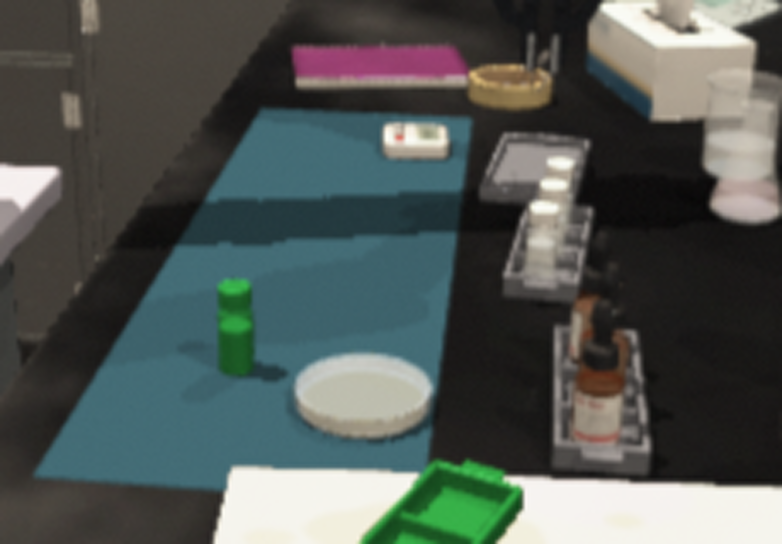

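Request:
step_arm:
  rows:
    - [0, 0, 0.85, 0, 0, 0, 1]
    - [0, 0, 0.85, 0, 0, 0, 1]
    - [0, 0, 0.85, 0, 0, 0, 1]
    - [0, 0, 0.4, 0, 0, 0, 1]
    - [0, 0, 0.15, 0, 0, 0, 1]
    - [0, 0, 0.1, 0, 0, 0, 1]
    - [0, 0, 0, 0, 0, 0, 1]

```text
time: 34.92
position: [0.6102, 0.2039, 0.0833]
tool_rot: [0.752, 0.66, 0.0, 0.0]
force: [-0.4, 0.1, 0.1]
gripper_width: 0.167
grasp_force: 58.7
```

Request:
step_arm:
  rows:
    - [0, 0, 0.05, 0, 0, 0, 1]
    - [0, 0, 0.02, 0, 0, 0, 1]
    - [0, 0, 0, 0, 0, 0, 0.3]
    - [0, 0, 0, 0, 0, 0, 0.3]
    - [0, 0, 0, 0, 0, 0, 0.3]
    - [0, 0, -0.5, 0, 0, 0, 0.3]
    - [0, 0, -0.9, 0, 0, 0, 0.3]
    - [0, 0, -0.9, 0, 0, 0, 0]
    - [0, 0, -0.9, 0, 0, 0, -1]
    - [0.5, -0.9, -0.5, 0, 0, 0, -1]
    - [0.5, -0.9, -0.5, 0, 0, 0, -1]
    - [0.5, -0.9, 0, 0, 0, 0, -1]
    - [0.5, -0.9, 0, 0, 0, 0, -1]
    - [0.5, -0.9, 0, 0, 0, 0, -1]
    - [0.5, -0.9, 0, 0, 0, 0, -1]
    - [0.9, -0.5, 0, 0, 0, 0, -1]
    - [0.9, -0.5, 0, 0, 0, 0, -1]
    - [0, 0, 0, 0, 0, 0, -1]

```text
time: 37.17
position: [0.4368, 0.3744, 0.2075]
tool_rot: [0.75, 0.661, 0.001, -0.001]
force: [-0.8, 0.5, 1.2]
gripper_width: 1.0
grasp_force: 0.0
```

Run:
```python
from h import *
p,d=grab('top'); save('crop3.png',cv2.resize(p[125:270,195:425],None,fx=3.4,fy=3.4,interpolation=cv2.INTER_CUBIC))
P=cloud('top',d)
vt,dt=(np.array([.6203,-.0045]),np.array([.114,.993])),(np.array([.6481,-.2511]),np.array([.02,1.]))
q=P[125:190,260:425].reshape(-1,3)
for n,(c,a),z in(('v',vt,.06),('d',dt,.09)):
    for k in(-1,0,1):
        b=c+a*.053*k; w=q[(q[:,2]>z)&(np.hypot(*(q[:,:2]-b).T)<.026)]; e=(w[:,:2].min(0)+w[:,:2].max(0))/2-b
        print(n,k,e.round(4),w[:,2].max().round(3),len(w))
```

```text
v -1 [-0.0034 -0.0032] 0.072 53
v 0 [-0.0005 -0.0013] 0.072 52
v 1 [-0.0007  0.0007] 0.072 52
d -1 [-0.0039 -0.0031] 0.107 22
d 0 [0.0036 0.0035] 0.105 22
d 1 [-0.0032  0.0041] 0.104 21
```

View pics/crop3.png

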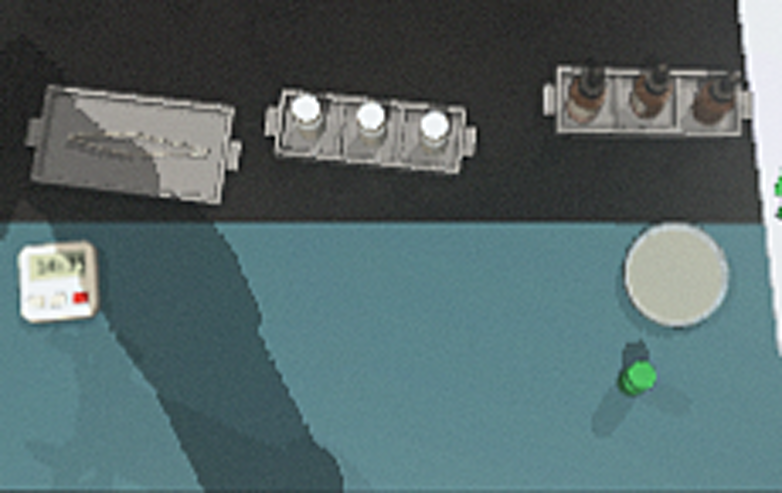

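All three vials (306–434, about 118) and all three droppers (585–712, about 95) stand within 5 mm of their bay centres. The forceps lie lengthwise in the open tray at about (140,145).

```bash
python3 -c "
from workcell import arm
print(arm.job_done())"
```

```text
the job is handed in; nothing more can be done
None
```

I handed the job in at about 37 s. The final pictures show both loose vials and both loose droppers upright in the outer bays, the middle ones still in place, and the forceps lying lengthwise in the open tray. The hand-in call returned no verdict.

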